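# Two-button release of a tin on a workshop feed rack

## Task

Let the ribbed tin down its rack: with the gripper's two fingertips press that rack's two push-buttons fully in, both together, and keep them down until the tin has rolled down and come to rest against the stop; then let both buttons up and move clear. Do not touch the tin, and leave the other rack with the smooth wooden roller, and everything else on the bench, as it is.

Things in the scene. Friction and masses are not known exactly. Their poses are not given: they have to be found in the camera images.
- rack_tin: The rack that holds the ribbed tin: plywood, 320 x 132 mm, fixed to the bench; origin mid-underside, x along it away from the button end, z up. Button block: x -160 to -85 mm, top at 55 mm; its back face (x = -85) is the stop. Behind it a chute, 116 mm wide between sides 68 mm high, rises at 7 degrees away from the robot (floor at 20 mm by the stop)
- rack_tin_mid (a point): point half-way between the two caps' tops on the tin's rack when they are up, at rack x = -125 mm, y = 0, z = 71 mm, fixed to the rack; the caps' centres are 30 mm to either side of it along y (60 mm apart), and the axes are the rack's
- rack_tin_pins (a point): point on the chute midway between two 10 mm steel pins (rack x = 50 mm, y = +30 and -30 mm) that stand 9 mm out of the chute and hold the tin back. Each button draws down the pin on its own side by as much as it is pressed; the tin runs only when both are down
- rack_tin_left (a joint): push-button, left (+y) one of the pair on the tin's rack (26 mm black cap): 0 m = up, 0.012 m = fully down; the pin is below the chute from 0.009 m. Springs back by itself; 1.5 N starts it, 5 N holds it fully down
- rack_tin_left_top (a point): centre of the top of the left (+y) button's cap of the tin's rack, 71 mm above the bench when up; the cap is 26 mm across and stands 16 mm above the block (4 mm when fully down). It moves with the button; the point's axes are the rack's
- rack_tin_right (a joint): push-button, right (-y) one of the pair on the tin's rack (26 mm black cap): 0 m = up, 0.012 m = fully down; the pin is below the chute from 0.009 m. Springs back by itself; 1.5 N starts it, 5 N holds it fully down
- rack_tin_right_top (a point): centre of the top of the right (-y) button's cap of the tin's rack, 71 mm above the bench when up; the cap is 26 mm across and stands 16 mm above the block (4 mm when fully down). It moves with the button; the point's axes are the rack's
- tin_center (a point): centre of the ribbed steel tin, lying across the chute: 66 mm over its five raised hoops, 110 mm long, 0.4 kg or so; it starts against the pins with its centre at about rack x = 73 mm, 73 mm above the bench, and lies at about x = -51 mm, 57 mm high, against the stop, about 0.5 s after release. Its axes turn as it rolls
- rack_core: The other rack, to be left alone, the same as the tin's rack in every size (the two racks may have changed sides)
- rack_core_mid (a point): point half-way between the two caps' tops on the other rack when they are up, at rack x = -125 mm, y = 0, z = 71 mm, fixed to the rack; the caps' centres are 30 mm to either side of it along y (60 mm apart), and the axes are the rack's
- rack_core_left (a joint): push-button, left (+y) one of the pair on the other rack (26 mm black cap): 0 m = up, 0.012 m = fully down; the pin is below the chute from 0.009 m. Springs back by itself; 1.5 N starts it, 5 N holds it fully down
- rack_core_right (a joint): push-button, right (-y) one of the pair on the other rack (26 mm black cap): 0 m = up, 0.012 m = fully down; the pin is below the chute from 0.009 m. Springs back by itself; 1.5 N starts it, 5 N holds it fully down
- core_center (a point): centre of the smooth wooden roller, 60 mm across and 110 mm long, held by the pins of the other rack; it stays there
- glue_jar: small glue jar standing between the racks' button ends, 38 mm across, 62 mm high; origin at the centre of its underside
- brush: brush, 180 mm long, lying on the bench on the robot's side of the racks
- spatula: spatula, 200 mm long, lying on the bench on the robot's side of the racks
- tape: roll of paper tape, 90 mm across, 24 mm high, lying to the left
- plaster_bowl: grey bowl, 110 mm across, 50 mm high, to the right
- flask: steel flask, 68 mm across, 200 mm high, far right
- mug: white mug, 76 mm across, 90 mm high, far left

How it is judged:
By the outcome, as a careful person would: the job done as asked, in the order asked, and still so for the second after the job is handed in, with the robot touching nothing.
It also fails if it takes over 29 s, if anything falls off the work surface, if the arm or the gripper's body presses on something with over 40 N, if the wrist force passes 120 N, or if a joint passes its speed limit or range.

## Robot

A 6-joint arm with a two-finger parallel gripper is mounted at the origin on the work surface. World frame = base frame: x ahead of the robot, y to its left, z up, the work surface at z = 0. Lengths are in m, angles in rad, forces in N, time in s.
With the tool pointing down it reaches from about 0.3 to 0.875 m from the base axis. Payload 6.4 kg.
Tool frame: the origin (TCP) lies midway between the tips of the shut fingers; the grasp point (between the pads) lies 19 mm behind it; z points along the fingers, y is the direction in which the jaws open and shut (so a half turn about z gives the same grasp; the last joint's range is limited). The gripper opens to 85 mm and grips with 20 to 120 N. Pads are 22 mm wide; open, the fingers measure 114 mm over their backs; the gripper's body (76 mm by 85 mm) begins 54 mm behind the grasp point. The pads swing forward as they close: fully open they stand 13 mm farther back than shut.
Start: joints at [1.114, 0.181, 1.607, -0, 1.354, -0.206], TCP at [0.143, 0.557, 0.231] pointing down, gripper open.
Joint ranges: [-2.99, 2.99], [-0.89, 2.07], [0.3, 2.58], [-1.14, 4.28], [0, 2.63], [-3.12, 3.12]. Speed limits (rad/s): [2.57, 2.57, 3.01, 3.14, 3.14, 3.14].

## Interface

Orientations are given as a unit quaternion [w, x, y, z].
In Python, from bench import get_obs, camera, hand_in gives the robot as it stands.
- The arm moves only by the tool drive_tool, never from a script. Its argument "deltas" is a list of rows, each a list of 2 entries, a list of its own where there are three numbers: the shift along the world's x, y, z in m, then the turn about the world's z in rad. A call has 1 to 10 rows; each row shifts and turns the pose as measured when the row begins; what a row does not reach is not made up. A row lasts 1/10 s, in which the tool goes at most 50 mm and 8.59 degrees, less where a joint would pass 70% of its speed; a pose out of reach is approached as far as the arm can. A call is refused whole if a number of a shift passes 0.05 or a number of a turn 0.15, either way. A call with a gripper value outside its range is refused whole. "gripper" is the opening, from 0 (shut) to 1 (fully open), set as the call begins (left out, the last holds). The fingers move at their own pace and stop on an object; the grip force is fixed at half the most. Time passes only in rows, so rows that do not move let the fingers close. It gives the time, the measured TCP pose, the force and the opening at its end, in the units of the state.
- get_obs(): the state, without advancing time (a new reading comes with each control period).
- camera(name): name is "side" or "top"; returns a dict with "frame" (420x560x3 uint8, red, green, blue), "fx", "fy", "cx", "cy" (pixels), "eye" and "attitude" of the camera in the world. Camera axes: x right, y down, z forward; pixel columns grow to the right and rows downward; lengths in m; the calibration is good to about 2 mm. A picture is of the moment at which its call begins. There is no depth.
- hand_in(): hands the job in, once; it reports no verdict.
The state is a dict: "time_s": time; "q": joint angles; "dq": joint speeds; "joint_efforts": joint torques, N m; "eef_pos": TCP position; "eef_rot": TCP orientation; "wrist_force": force on the tool from outside, world axes, zero at the start; "torque": the same for the moment, N m; "opening": opening from 0.0 (shut) to 1.0 (fully open).
Only numpy, scipy, OpenCV 4.12 (cv2) and the standard library are available. Lean on these libraries where they do the work, as an engineer would, in place of code of your own. Each camera call takes 0.05 s, during which the arm holds its last target.

## Working session

There is one attempt and no reset: what is moved stays moved. The work goes in short steps, Python scripts to look and compute and a tool call to move; the robot and the scene stay as the last step left them, time stands still between calls to the robot, and variables do not carry over. Pictures are saved under pics/ and viewed, and the job is handed in when it is done.

Besides the shell and the picture viewer there is one more tool, called after "Request:" as name(argument=value, ...) on one line, values as JSON. drive_tool: Moves the arm, as the interface text tells. Its arguments: {"type":"object","properties":{"deltas":{"type":"array","items":{"type":"array"}},"gripper":{"type":"number"}},"required":["deltas"]}

```bash
mkdir -p pics; python3 - <<'E'
from bench import get_obs,camera
import cv2,pickle
o=get_obs();print(o)
d={}
for n in("side","top"):
    c=camera(n);d[n]=c;cv2.imwrite(f"pics/{n}0.png",c["frame"][:,:,::-1]);print({k:v for k,v in c.items() if k!="frame"})
pickle.dump(d,open("c0.pkl","wb"))
E
```

```text
{'time_s': 0.0, 'q': array([ 1.11368824e+00,  1.81528423e-01,  1.60803460e+00, -1.43857417e-05,
        1.35378777e+00, -2.06287066e-01]), 'dq': array([ 2.56805269e-03, -2.10788303e-04, -2.72062566e-04, -3.11988535e-04,
       -1.98716088e-03, -2.43500483e-05]), 'joint_efforts': array([ 1.98846792e-03, -4.44868541e+01, -3.51340520e+01,  7.35893445e-05,
        9.06465197e-03,  1.42925518e-05]), 'eef_pos': array([0.14244147, 0.55649744, 0.23037839]), 'eef_rot': array([-2.79628954e-04,  1.25080438e-01,  9.92146215e-01, -8.33442813e-04]), 'wrist_force': array([-0.01358385,  0.04243578,  0.06988621]), 'torque': array([ 0.01094251, -0.04219023,  0.02320247]), 'opening': 1.001062815808708}
{'fx': 535.9943240177455, 'fy': 535.9943240177455, 'cx': 281.6585934426821, 'cy': 208.87438856147648, 'eye': array([-0.27026991, -0.88950547,  0.97095384]), 'attitude': array([-0.4205524 ,  0.83426198, -0.31400697,  0.16894451])}
{'fx': 402.33459573191476, 'fy': 402.33459573191476, 'cx': 278.24661577548267, 'cy': 211.4979274041743, 'eye': array([4.16811078e-01, 1.12896579e-03, 1.32944773e+00]), 'attitude': array([-0.04118263,  0.71395561, -0.69763463,  0.04332786])}
```

View pics/side0.png

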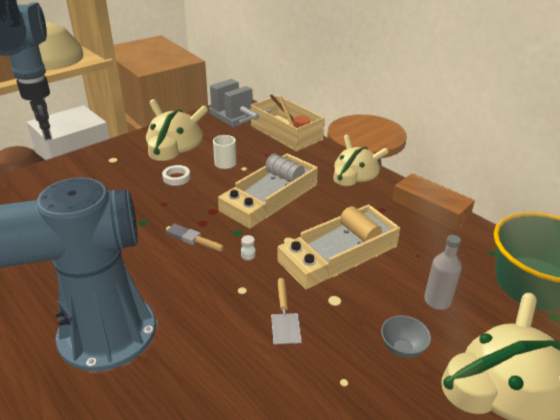

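View pics/top0.png

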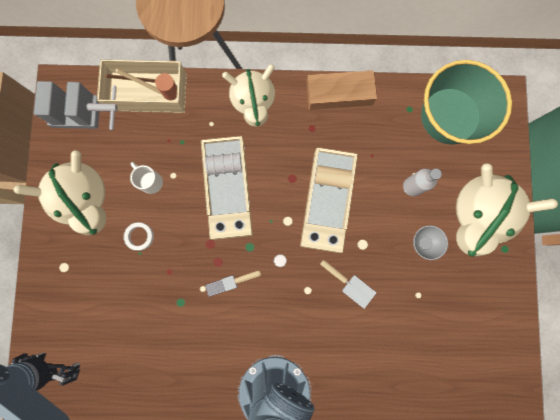

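The tin's rack is the left one: top view caps are near (221,227) and (239,225), and in the side view near (234,195) and (249,202). The wooden roller is on the right rack.

```bash
cat > h.py <<'E'
import numpy as np,cv2,pickle
from scipy.spatial.transform import Rotation as R
def rot(c): return R.from_quat(c["attitude"],scalar_first=True)
def ray(c,u,v,z):
    d=rot(c).apply([(u-c["cx"])/c["fx"],(v-c["cy"])/c["fy"],1]);e=c["eye"]
    return e+d*(z-e[2])/d[2]
def proj(c,p):
    q=rot(c).inv().apply(np.array(p)-c["eye"]);return c["fx"]*q[0]/q[2]+c["cx"],c["fy"]*q[1]/q[2]+c["cy"]
E
python3 - <<'E'
from h import *
d=pickle.load(open("c0.pkl","rb"))
for n,(x0,y0,x1,y1) in {"top":(205,205,255,245),"side":(218,180,262,215)}.items():
    c=d[n];f=c["frame"]
    m=(f[y0:y1,x0:x1].max(2)<70).astype(np.uint8)
    k,l,s,ce=cv2.connectedComponentsWithStats(m)
    for i in range(1,k):
        if s[i,4]>15:
            u,v=ce[i]+[x0,y0];print(n,s[i],u,v,ray(c,u,v,.071),ray(c,u,v,.063))
    cv2.imwrite(f"pics/{n}_crop.png",cv2.resize(f[y0-70:y1+10,x0-20:x1+70,::-1],None,fx=5,fy=5,interpolation=cv2.INTER_NEAREST)[:600,:800])
# tin check & block corners via top
E
```

```text
top [31 17  6  6 29] 238.72413793103448 224.3448275862069 [0.52458248 0.12205968 0.071     ] [0.52526759 0.12282844 0.063     ]
top [12 19  6  6 30] 219.63333333333333 226.36666666666667 [0.51683704 0.18163727 0.071     ] [0.51747291 0.18278476 0.063     ]
side [13 11  7  6 39] 233.92307692307693 193.56410256410257 [0.50729839 0.16905555 0.071     ] [0.51421047 0.17846546 0.063     ]
side [27 18  7  7 40] 248.075 201.35 [0.51415309 0.11098414 0.071     ] [0.5211261  0.11987784 0.063     ]
```

View pics/side_crop.png

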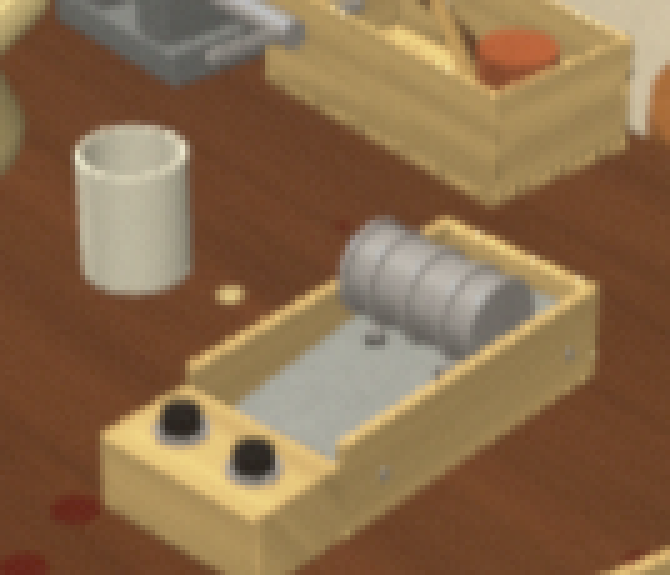

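View pics/top_crop.png

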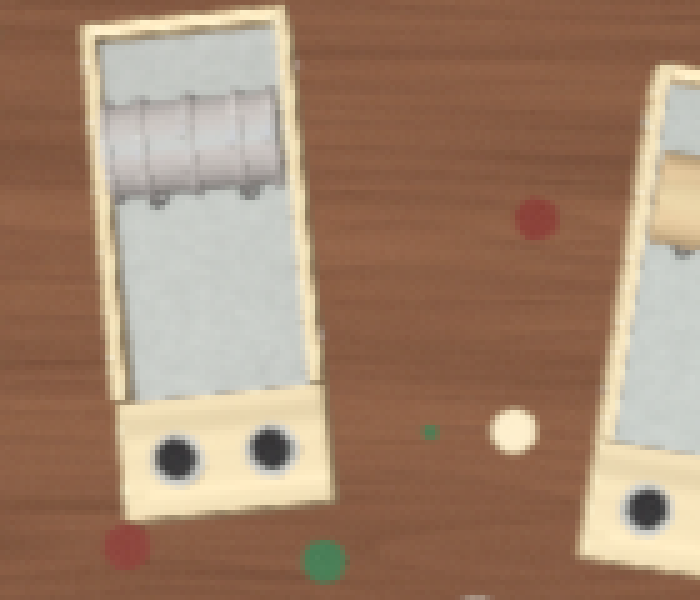

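```bash
python3 - <<'E'
from h import *
d=pickle.load(open("c0.pkl","rb"));c=d["top"];f=c["frame"]
hsv=cv2.cvtColor(f,cv2.COLOR_RGB2HSV)
# pale plywood mask
m=((f[...,2]>95)&(f[...,0]>150)).astype(np.uint8)
m[:, :195]=0;m[:,262:]=0;m[:130]=0;m[245:]=0
k,l,s,ce=cv2.connectedComponentsWithStats(m)
i=1+s[1:,4].argmax();print(s[i])
cs=max(cv2.findContours((l==i).astype(np.uint8),cv2.RETR_EXTERNAL,cv2.CHAIN_APPROX_NONE)[0],key=cv2.contourArea)
b=cv2.boxPoints(cv2.minAreaRect(cs));print(b)
for p in b: print(ray(c,*p,.055),ray(c,*p,.068))
y=.129;X=np.array([np.cos(y),np.sin(y)]);Y=np.array([-X[1],X[0]]);mid=np.array([.5207,.1519])
O=mid+.125*X
for n in d:
  print(n)
  for x,yy,z in [(-.16,.066,.055),(-.16,-.066,.055),(-.085,-.058,.055),(.16,.066,.068),(.16,-.066,.068),(-.125,.03,.071),(-.125,-.03,.071),(.073,0,.073)]:
    print((x,yy,z),np.round(proj(d[n],[*(O+x*X+yy*Y),z]),1))
E
```

```text
[ 201  136   51  104 4128]
[[199.36063 138.96721]
 [242.90982 135.0082 ]
 [252.05737 235.63115]
 [208.50818 239.59016]]
[0.80192599 0.26140735 0.055     ] [0.79799763 0.25875238 0.068     ]
[0.81865493 0.12005747 0.055     ] [0.81455592 0.11884434 0.068     ]
[0.49109306 0.08016466 0.055     ] [0.49033535 0.07935846 0.068     ]
[0.47540006 0.21738662 0.055     ] [0.47480242 0.21518068 0.068     ]
side
(-0.16, 0.066, 0.055) [217.2 195.3]
(-0.16, -0.066, 0.055) [249.2 212.9]
(-0.085, -0.058, 0.055) [264.8 200.7]
(0.16, 0.066, 0.068) [286.6 151.9]
(0.16, -0.066, 0.068) [317.8 165.9]
(-0.125, 0.03, 0.071) [233.9 190.6]
(-0.125, -0.03, 0.071) [248.5 198.3]
(0.073, 0, 0.073) [284.7 167.7]
top
(-0.16, 0.066, 0.055) [210. 239.]
(-0.16, -0.066, 0.055) [251.5 234.5]
(-0.085, -0.058, 0.055) [246.7 211.4]
(0.16, 0.066, 0.068) [200.8 140. ]
(0.16, -0.066, 0.068) [241.6 135.8]
(-0.125, 0.03, 0.071) [219.6 226.4]
(-0.125, -0.03, 0.071) [238.7 224.4]
(0.073, 0, 0.073) [223.4 163.7]
```

Measured: caps at about (0.517,0.182) and (0.524,0.122), 60 mm apart as stated, rack yaw about 0.12. The side view agrees within about 1 px. I'll move above them, with the jaws partly open.

Request:
drive_tool(deltas=[[[0.03,-0.033,0.0],0.04],[[0.03,-0.033,0.0],0.04],[[0.03,-0.033,0.0],0.04],[[0.03,-0.033,0.0],0.04],[[0.03,-0.033,0.0],0.04],[[0.03,-0.033,0.0],0.04],[[0.03,-0.033,0.0],0.04],[[0.03,-0.033,0.0],0.04],[[0.03,-0.033,0.0],0.04],[[0.03,-0.033,0.0],0.02]], gripper=0.56)

```text
time_s: 1.1
eef_pos: [0.4447, 0.2151, 0.227]
eef_rot: [-0.002, -0.078, 0.997, -0.002]
wrist_force: [0.6, 1.4, 0.2]
opening: 0.561
```

Request:
drive_tool(deltas=[[[0.025,-0.021,0.0],-0.015],[[0.025,-0.021,0.0],-0.015],[[0.02,-0.018,0.0],0.0],[[0.002,-0.002,-0.03],0.0],[[0.0,0.0,-0.03],0.0],[[0.0,0.0,-0.03],0.0],[[0.0,0.0,-0.01],0.0],[[0.0,0.0,0.0],0.0]])

```text
time_s: 1.9
eef_pos: [0.5226, 0.1428, 0.1226]
eef_rot: [-0.002, -0.058, 0.998, -0.003]
wrist_force: [-0.4, -0.8, -0.9]
opening: 0.561
```

```bash
python3 - <<'E'
from h import *
from bench import get_obs,camera
d={n:camera(n) for n in("side","top")};pickle.dump(d,open("c1.pkl","wb"))
o=get_obs();p=o["eef_pos"];r=R.from_quat(o["eef_rot"],scalar_first=True);a=r.as_matrix()
print(o["time_s"],p,a[:,1],np.arctan2(a[1,1],a[0,1])-np.pi/2,a[:,2],o["wrist_force"],o["opening"])
ims=[]
for n in d:
  c=d[n];u,v=map(int,proj(c,p));f=c["frame"][v-30:v+30,u-40:u+40,::-1]
  print(n,proj(c,p)); cv2.imwrite(f"pics/{n}1.png",cv2.resize(f,None,fx=8,fy=8,interpolation=cv2.INTER_CUBIC))
E
```

```text
2.0 [0.52372011 0.143033   0.12446249] [-0.11510644  0.99334099 -0.00491861] 0.11536355530149245 [-0.00118727 -0.00508909 -0.99998635] [-0.24035469 -0.84545548  0.40142885] 0.560748883052882
side (np.float64(243.32517584498518), np.float64(180.1030441699054))
top (np.float64(230.07787945980266), np.float64(222.91120631157966))
```

View pics/side1.png

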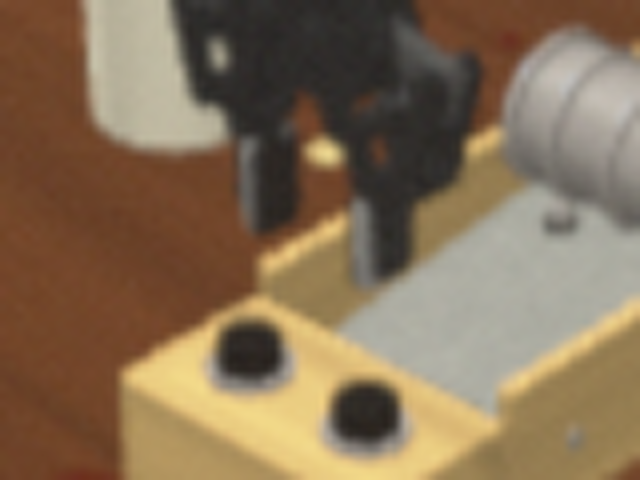

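View pics/top1.png

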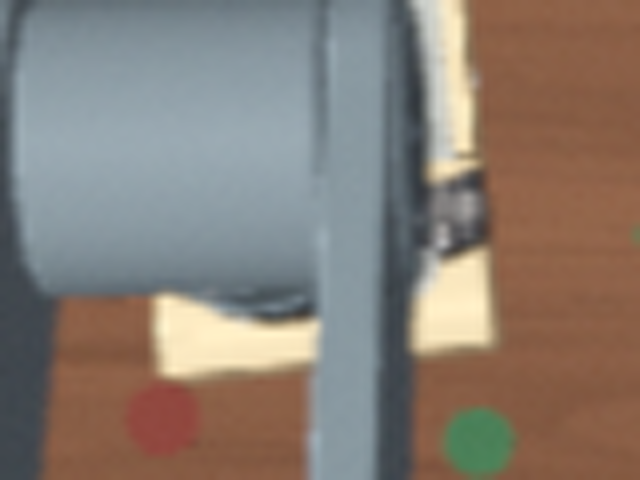

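Request:
drive_tool(deltas=[[[-0.003,0.008,0.0],0.005],[[0.0,0.0,-0.01],0.0],[[0.0,0.0,-0.01],0.0],[[0.0,0.0,-0.01],0.0],[[0.0,0.0,0.0],0.0]])

```text
time_s: 2.5
eef_pos: [0.5234, 0.1529, 0.097]
eef_rot: [0.004, -0.061, 0.998, -0.002]
wrist_force: [-0.0, 0.2, -0.1]
opening: 0.564
```

Request:
drive_tool(deltas=[[[-0.003,-0.001,-0.007],0.0],[[-0.001,0.0,-0.003],0.0],[[0.0,0.0,0.0],0.0]])

```text
time_s: 2.8
eef_pos: [0.5187, 0.1517, 0.0856]
eef_rot: [0.003, -0.061, 0.998, -0.002]
wrist_force: [-0.9, -0.0, -0.4]
opening: 0.556
```

```bash
python3 - <<'E'
from h import *
from bench import get_obs,camera
d={n:camera(n) for n in("side",)};pickle.dump(d,open("c2.pkl","wb"))
o=get_obs();p=o["eef_pos"];r=R.from_quat(o["eef_rot"],scalar_first=True);a=r.as_matrix()
print(o["time_s"],p,np.arctan2(a[1,1],a[0,1])-np.pi/2,a[:,2],o["wrist_force"],o["opening"])
for n in d:
  c=d[n];u,v=map(int,proj(c,p));f=c["frame"][v-30:v+30,u-40:u+40,::-1]
  for s in(-1,1): 
    for z in (.004,): print(proj(c,p+a[:,1]*.030*s+[0,0,z]),proj(c,p+a[:,1]*.030*s+[0,0,z])-np.array([u-40,v-30]))
  cv2.imwrite(f"pics/{n}2.png",cv2.resize(f,None,fx=8,fy=8,interpolation=cv2.INTER_CUBIC))
E
```

```text
2.85 [0.51872474 0.15163806 0.08568352] 0.12225837028859887 [ 0.00641848 -0.00454912 -0.99996905] [-0.09252485 -0.44095946  0.38830603] 0.5595674045748706
(np.float64(247.8056802766778), np.float64(193.3321943659443)) [47.80568028 33.33219437]
(np.float64(233.23098112581278), np.float64(185.63545980847152)) [33.23098113 25.63545981]
```

View pics/side2.png

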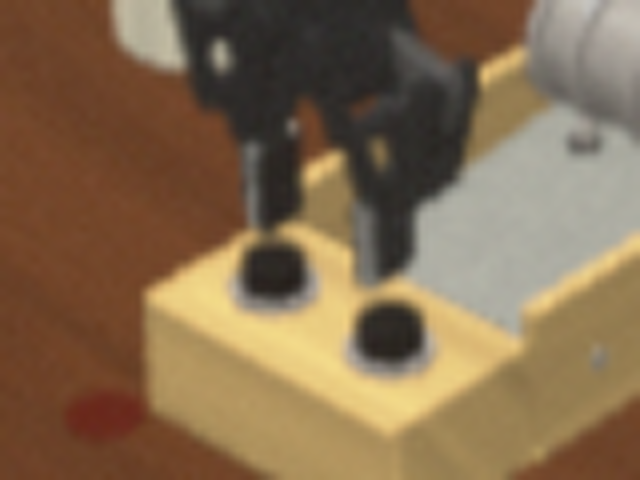

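Fingertips are right above both caps (tips near (272,225) and (382,280) in the crop, cap tops near (273,258) and (390,320)). The side view's small offset is the same for tips and caps. Descending.

Request:
drive_tool(deltas=[[[0.001,0.0,-0.005],0.0],[[0.0,0.0,-0.005],0.0],[[0.0,0.0,-0.003],0.0],[[0.0,0.0,-0.003],0.0]])

```text
time_s: 3.25
eef_pos: [0.5209, 0.1516, 0.0695]
eef_rot: [0.004, -0.061, 0.998, -0.002]
wrist_force: [0.2, 0.5, 0.3]
opening: 0.56
```

Request:
drive_tool(deltas=[[[-0.001,0.0,-0.003],0.0],[[0.0,0.0,-0.003],0.0]])

```text
time_s: 3.45
eef_pos: [0.5207, 0.1516, 0.0636]
eef_rot: [0.005, -0.061, 0.998, -0.003]
wrist_force: [-2.5, -0.2, 3.6]
opening: 0.559
```

Request:
drive_tool(deltas=[[[0.0,0.0,-0.005],0.0],[[0.0,0.0,-0.005],0.0],[[0.0,0.0,-0.003],0.0],[[0.0,0.0,-0.002],0.0]])

```text
time_s: 3.85
eef_pos: [0.5208, 0.1516, 0.0564]
eef_rot: [0.004, -0.062, 0.998, -0.003]
wrist_force: [-7.9, -1.3, 15.5]
opening: 0.559
```

Request:
drive_tool(deltas=[[[0.0,0.0,-0.004],0.0],[[0.0,0.0,-0.003],0.0],[[0.0,0.0,-0.003],0.0]])

```text
time_s: 4.15
eef_pos: [0.5209, 0.1517, 0.0562]
eef_rot: [0.003, -0.063, 0.998, -0.004]
wrist_force: [-11.9, -2.5, 29.6]
opening: 0.56
```

```bash
cat > look.py <<'E'
import sys
from h import *
from bench import get_obs,camera
t=sys.argv[1]
c=camera("side");pickle.dump(c,open(f"c{t}.pkl","wb"))
o=get_obs();p=o["eef_pos"];print(o["time_s"],p,o["wrist_force"],o["torque"],o["opening"])
f=c["frame"][140:225,200:330,::-1]
cv2.imwrite(f"pics/side{t}.png",cv2.resize(f,None,fx=6,fy=6,interpolation=cv2.INTER_CUBIC))
E
python3 look.py 3
```

```text
4.2 [0.52097076 0.1516897  0.05622393] [-13.70092493  -3.37877202  30.872129  ] [0.01457955 2.26350725 0.20195018] 0.5569939628271557
```

View pics/side3.png

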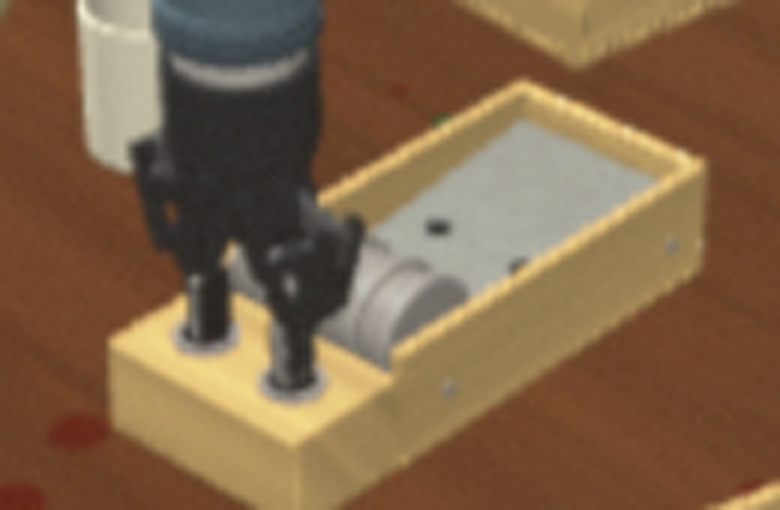

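The tin is down at the stop (around (350,300) in the crop) and both pins are flush. I'll keep holding while it settles.

Request:
drive_tool(deltas=[[[0.0,0.0,-0.002],0.0],[[0.0,0.0,-0.002],0.0],[[0.0,0.0,-0.002],0.0],[[0.0,0.0,-0.002],0.0],[[0.0,0.0,-0.002],0.0]])

```text
time_s: 4.7
eef_pos: [0.5209, 0.1517, 0.0564]
eef_rot: [0.002, -0.064, 0.998, -0.005]
wrist_force: [-8.7, -1.9, 21.0]
opening: 0.559
```

```bash
python3 look.py 4
```

```text
4.75 [0.52093085 0.15165813 0.05638903] [-9.03094224 -3.03485574 21.21643113] [-0.06529332  1.59940576  0.06189656] 0.5587404977465052
```

Request:
drive_tool(deltas=[[[0.0,0.0,-0.002],0.0],[[0.0,0.0,-0.002],0.0],[[0.0,0.0,-0.002],0.0],[[0.0,0.0,-0.002],0.0],[[0.0,0.0,-0.002],0.0]])

```text
time_s: 5.25
eef_pos: [0.521, 0.1517, 0.0564]
eef_rot: [0.001, -0.065, 0.998, -0.005]
wrist_force: [-9.1, -2.4, 21.3]
opening: 0.557
```

```bash
python3 look.py 5; python3 -c "
from h import *
a,b,c=[pickle.load(open(f'c{i}.pkl','rb'))['frame'][170:205,225:290].astype(int) for i in(3,4,5)]
for x,y in((a,b),(b,c)):
  e=abs(x-y).max(2);print(e.mean(),e.max(),(e>30).sum())"
```

```text
5.3 [0.52101391 0.1516539  0.05643644] [-8.36031082 -1.90689355 22.12801627] [-0.08285869  1.5395915   0.03814433] 0.5617013766254567
2.327032967032967 34 1
2.2096703296703297 25 0
```

The tin is at rest: the frames at 4.2, 4.75 and 5.3 s differ only by noise. Now lifting straight up, then back and clear.

Request:
drive_tool(deltas=[[[0.0,0.0,0.005],0.0],[[0.0,0.0,0.008],0.0],[[0.0,0.0,0.01],0.0],[[0.0,0.0,0.02],0.0],[[0.0,0.0,0.03],0.0],[[0.0,0.0,0.03],0.0],[[0.0,0.0,0.03],0.0],[[-0.01,0.01,0.03],0.0],[[-0.02,0.02,0.0],0.0],[[-0.02,0.02,0.0],0.0]])

```text
time_s: 6.3
eef_pos: [0.4692, 0.2007, 0.2274]
eef_rot: [0.0, -0.063, 0.998, -0.005]
wrist_force: [-0.5, -0.9, -0.5]
opening: 0.559
```

Request:
drive_tool(deltas=[[[-0.03,0.03,0.0],0.0],[[-0.03,0.03,0.0],0.0],[[-0.03,0.03,0.0],0.0],[[-0.03,0.03,0.0],0.0],[[-0.03,0.03,0.0],0.0],[[-0.02,0.03,0.0],0.0],[[0.0,0.0,0.0],0.0],[[0.0,0.0,0.0],0.0]])

```text
time_s: 7.1
eef_pos: [0.2885, 0.3875, 0.2295]
eef_rot: [0.001, -0.064, 0.998, -0.004]
wrist_force: [-0.1, -0.4, -0.6]
opening: 0.562
```

```bash
python3 look.py 6; python3 -c "
from bench import camera
import cv2
for n in ('top',): cv2.imwrite('pics/topend.png',camera(n)['frame'][:,:,::-1])"
```

```text
7.15 [0.28871043 0.38735523 0.22953002] [-1.08424694 -0.19788643  0.17600746] [-0.00673757 -0.0190263  -0.0016383 ] 0.5574391222146076
```

View pics/side6.png

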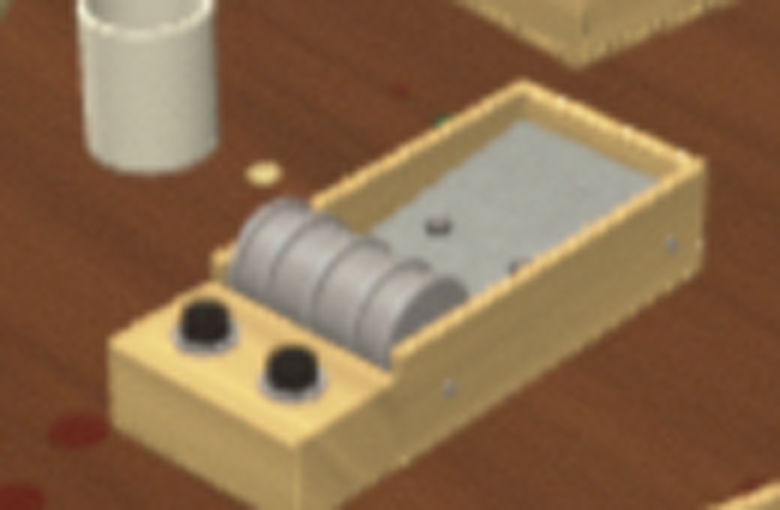

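View pics/topend.png

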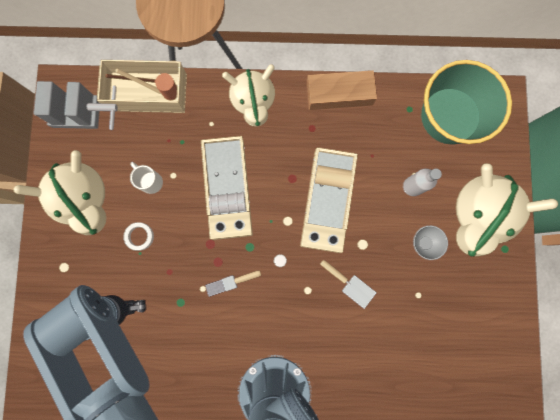

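The tin rests against the stop (top view (228,203)), both caps are up and the pins are back out. The roller and everything else stand as before, and the arm is clear.

```bash
python3 -c "
from bench import hand_in
print(hand_in())"
```

```text
the job is handed in; nothing more can be done
None
```

The tin is down its rack and resting against the stop. Both buttons are up again, the arm is clear, and the job is handed in.

I pressed both caps of the left-hand rack together with the fingertips, with the jaws about 56% open. They went in until they hit their hard stop, at 20–30 N in total. I held them for about 1.4 s; camera frames at 4.2, 4.75 and 5.3 s showed the tin no longer moving. Then I lifted straight up and moved away, finishing at about 7.2 s.

**Last checks:**
- In the final pictures the tin lies at the stop, both caps are up and the pins stand out of the chute again.
- By eye, the wooden roller's rack and the other items look unchanged.
- The wrist force was back to about 1 N or less.

**Disagreements:**
- The side camera read about 1–2 px (roughly 3–4 mm) off the top camera. The offset was the same for fingertips and caps, so I used the top-camera position.
- While pressing, the wrist also read up to about 14 N sideways, all of it well under the limits.

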